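# Close the blue casting mould

## Robot

A 6-joint arm with a two-finger parallel gripper is mounted at the origin on a cart in front of the work surface, level with it; the furniture and walls round the work are solid. World frame = base frame: x ahead of the robot, y to its left, z up, the work surface at z = 0. Lengths are in m, angles in degrees, forces in N, time in s.
With the tool pointing down it reaches from about 0.25 to 0.8 m from the base axis. Payload 3.9 kg.
Tool frame: the origin (TCP) lies on the centre line of the jaws, within the pads' length; the fingertips stand 8 mm ahead of it and the grasp point (between the pads) lies 11 mm behind it (tips_ahead is the distance from the TCP to the fingertips, in m); z points along the fingers, y is the line along which they close (so a half turn about z gives the same grasp; the last joint's range is limited). The gripper opens to 85 mm and grips with 20 to 120 N. Pads are 22 mm wide; open, the fingers measure 114 mm over their backs; the gripper's body (76 mm by 85 mm) begins 54 mm behind the grasp point. The pads swing forward as they close: fully open they stand 13 mm farther back than shut.
Start: joints at [-63.197, 14.897, -7.913, 67.191, 0, 90], TCP at [0.237, -0.469, 0.239] pointing down, gripper open.
Joint ranges: [-159.42, 159.42], [-47.68, 98.78], [-73.54, 78.23], [-108.79, 121.32], [-90, 84.71], [-180, 180]. Speed limits (degrees/s): [147.25, 147.25, 180, 180, 180, 180].

## Interface

Orientations are given as a 3x3 rotation matrix whose columns are the frame's x, y, z axes.
In Python, from station import * gives the robot as it stands.
- The arm moves only by the shell command python3 -m inch 'ROWS'. ROWS is JSON, a list of rows, each a list of 3 entries, a list of its own where there are three numbers: the closure, from 0 (fully open) to 1 (shut), then the shift along the world's x, y, z in mm, then the turn, a rotation vector about the world's x, y, z in degrees. A call has 1 to 20 rows; each row is the pose to reach, as a shift and turn from the pose commanded when the call began; what a row does not reach only later rows make up. A row lasts 1/8 s, in which the tool goes at most 62.5 mm and 10.7 degrees, less where a joint would pass 70% of its speed; a pose out of reach is approached as far as the arm can. A call with a gripper value outside its range is refused whole. The fingers move at their own pace and stop on an object; the grip force is fixed at half the most. Time passes only in rows, so rows that repeat a pose let the fingers close. It gives the time, the measured TCP pose, the force, the opening and the grip force at its end, in the units of the state.
- sense(): the state, without advancing time (a new reading comes with each control period).
- grab_frame(name): name is "scene" or "top" or "wrist"; returns a dict with "image" (400x640x3 uint8, blue, green, red), "fx", "fy", "cx", "cy" (pixels), "R" (3x3) and "t" (3): a world point X has camera coordinates R X + t. Camera axes: x right, y down, z forward; pixel columns grow to the right and rows downward; lengths in m; the calibration is good to about 2 mm. A picture is of the moment at which its call begins. There is no depth.
- close_job(): hands the job in; it is judged then, once.
The state is a dict: "t": time; "joint_positions": joint angles; "dq": joint speeds; "effort": joint torques, N m; "eef_pos": TCP position; "eef_rot": TCP orientation; "ft_force": force on the tool from outside, world axes, zero at the start; "torque": the same for the moment, N m; "gripper_width": opening from 0.0 (shut) to 1.0 (fully open); "gripper_force": force on a finger pad.
Only numpy, scipy, OpenCV 4.12 (cv2) and the standard library are available. Lean on these libraries where they do the work, as an engineer would, in place of code of your own. Each camera call takes 0.05 s, during which the arm holds its last target. There are 200 camera calls.

## Task

Close the blue casting mould: pick up its blue top plate by the black handle and lower it, kept level, over the two guide pins until it sits flush on the lower half, then let go. Lower it by hand all the way rather than dropping it, and leave the orange top plate, which belongs to another mould, where it lies.

Things in the scene. Friction and masses are not known exactly. Their poses are not given: they have to be found in the camera images.
- mould_base: Blue lower mould half, fixed: body 70 (x) x 120 (y) mm on a dark steel foot 86 x 140 mm; flat top face 30 mm above the worktop, shallow cavity in it. Two upright steel guide pins at y = +43 and -43 mm, x = 0: 12 mm thick, straight for 16 mm, then tapering over 16 mm to a 4 mm nose; tips 62 mm above the worktop. Origin: centre of its underside, on the worktop; z up.
- top_blue: Loose blue top plate, 0.3-0.6 kg, 70 (x) x 120 (y) x 12 mm, through holes 20 mm wide at y = +43 and -43 mm, x = 0; fits either way round. Over its centre a black handle bar on two posts: 20 mm wide (x, grip across this), 50 mm long (y), 24 to 48 mm above the underside. Origin: centre of its underside; z up. Starts flat on the worktop; home, its underside rests on the lower half's top face.
- top_orange: Loose orange top plate of another mould, same outline and black handle as the blue one, but holes at y = +33 and -33 mm. Origin: centre of its underside. Starts flat on the worktop; to be left alone.

How it is judged (in metres and radians):
On the way:
1. the blue top plate is lifted off the worktop in the gripper (height (world z) of top_blue above 0.04 m and contact force between the fingers and top_blue above 0.5 N), for 0.2 s.
At the end, for the whole second after the job is handed in: The blue plate lies flush on the lower half, both pins through its holes: underside within 4 mm of the top face, centred within 10 mm, within 10 degrees in yaw (either way round), level within 3.4 degrees, released, at rest. Orange plate within 30 mm of its start (horizontal distance between top_blue and mould_base below 0.01 m and z of top_blue in the frame of mould_base between 0.026 and 0.034 m and angle between the y axis of top_blue and the y axis of mould_base, either way round below 0.175 rad and angle between top_blue's own z axis and vertical below 0.06 rad and linear speed of top_blue below 0.02 m/s and distance of top_orange from where it was at the start of the episode below 0.03 m); the robot touches nothing.
It fails at once if the blue top plate is tilted by more than 20 degrees (angle between top_blue's own z axis and vertical above 0.35 rad).
It fails at once if the blue top plate is dropped (falls out of the fingers by over 13 mm) (linear speed of top_blue above 0.5 m/s and contact force between the fingers and top_blue below 0.3 N).
It fails at once if the orange top plate is moved by more than 30 mm (distance of top_orange from where it was at the start of the episode above 0.03 m).
It also fails if it takes over 37 s, if anything falls off the work surface, if the arm or the gripper's body presses on something with over 40 N, if the wrist force passes 120 N, or if a joint passes its speed limit or range.

## Working session

There is one attempt and no reset: what is moved stays moved. The work goes in short steps, Python scripts to look and compute and a shell command to move; the robot and the scene stay as the last step left them, time stands still between calls to the robot, and variables do not carry over. Pictures are saved under pics/ and viewed, at most 10 in all, crops included, and the job is handed in when it is done.

```bash
mkdir -p pics
cat > h.py <<'E'
from station import *
import numpy as np, cv2
def ray(f,u,v,z):
    R=np.array(f["R"]);t=np.array(f["t"]);d=R.T@np.array([(u-f["cx"])/f["fx"],(v-f["cy"])/f["fy"],1.]);c=-R.T@t
    return c+d*(z-c[2])/d[2]
def proj(f,X):
    p=np.array(f["R"])@np.array(X)+np.array(f["t"]);return p[0]/p[2]*f["fx"]+f["cx"],p[1]/p[2]*f["fy"]+f["cy"]
E
python3 - <<'E'
from h import *
import pickle
for n in("top","scene"):
    f=grab_frame(n);cv2.imwrite(f"pics/{n}0.png",f["image"]);pickle.dump(f,open(n+"0.pkl","wb"))
    print(n,-np.array(f["R"]).T@f["t"])
s=sense();print(s["t"],s["eef_rot"],s["gripper_width"])
E
```

```text
top [0.40523785 0.1197532  0.88402926]
scene [0.13088861 0.59317713 0.71211527]
0.1 [[ 8.92554494e-01  4.50938806e-01 -8.17415703e-04]
 [ 4.50939546e-01 -8.92553041e-01  1.61083673e-03]
 [-3.19808178e-06 -1.80636463e-03 -9.99998369e-01]] 1.0002278821971406
```

View pics/top0.png

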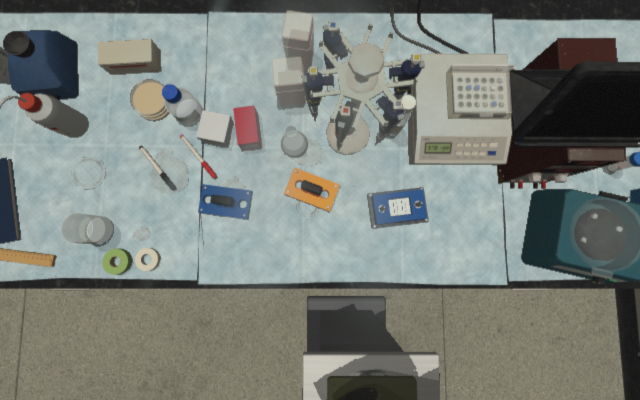

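View pics/scene0.png

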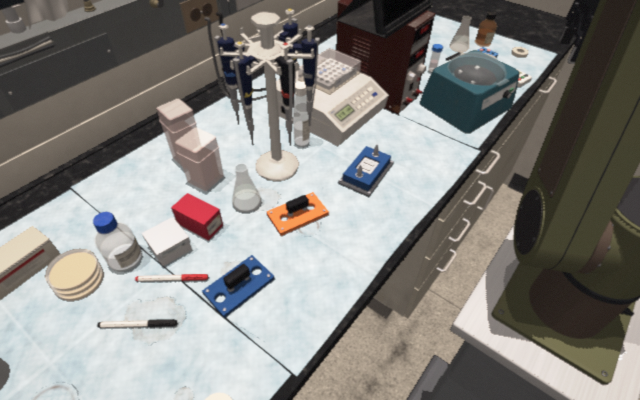

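The top view shows the blue plate at about (226,202), the orange one at (312,189) and the base at (398,208). The pipette stand behind them is at about (360,90). I'll enlarge the plate and base.

Run:
```python
import pickle,cv2,numpy as np
f=pickle.load(open("top0.pkl","rb"));g=f["image"]
a=cv2.resize(g[175:230,190:262],None,fx=10,fy=10,interpolation=cv2.INTER_CUBIC)[:290+260]
b=cv2.resize(g[180:235,360:440],None,fx=10,fy=10,interpolation=cv2.INTER_CUBIC)
cv2.imwrite("pics/a.png",a);cv2.imwrite("pics/b.png",b)
from h import ray
for p in((226,202),(312,189),(398,208),(365,60),(345,135),(292,140)):print(p,ray(f,*p,0.0).round(3))
```

```text
(226, 202) [0.509 0.349 0.   ]
(312, 189) [0.541 0.139 0.   ]
(398, 208) [ 0.495 -0.072  0.   ]
(365, 60) [0.877 0.004 0.   ]
(345, 135) [0.678 0.057 0.   ]
(292, 140) [0.665 0.19  0.   ]
```

View pics/a.png

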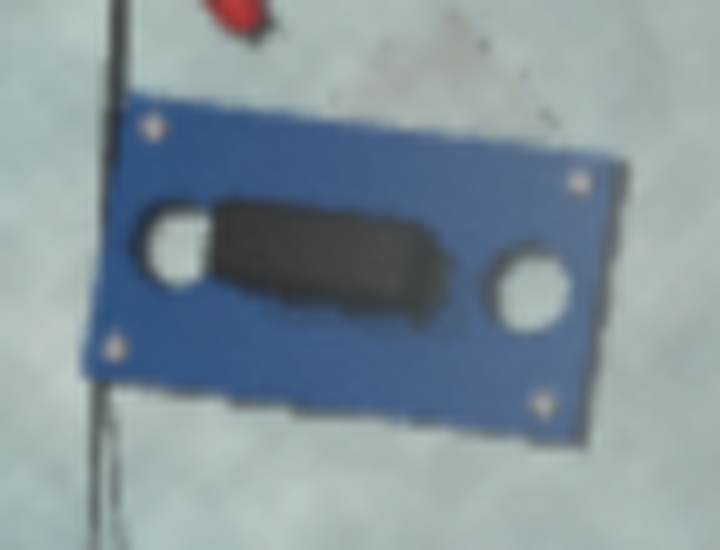

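View pics/b.png

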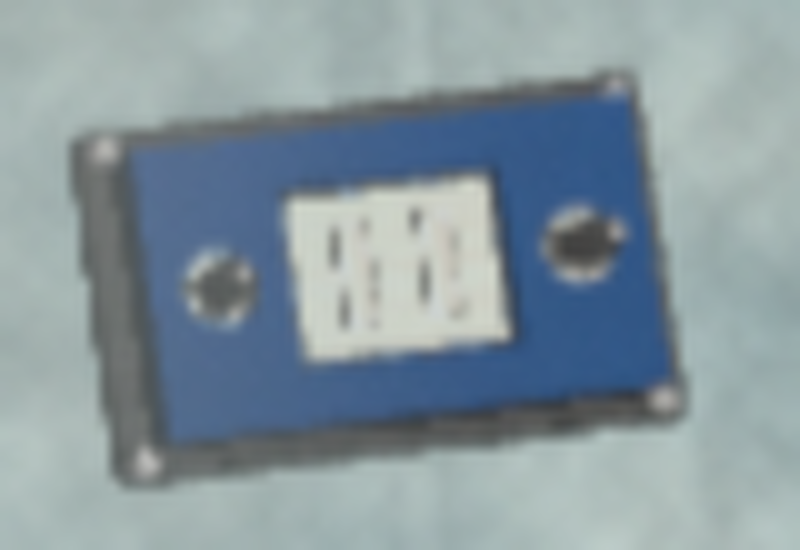

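Crop a shows the plate's top-face corners at (130,93), (625,160), (587,442) and (85,375). Crop b shows the base's top-face corners at (130,150), (632,92), (677,388) and (165,440), with pin roots at about (220,288) and (580,245).

Run:
```python
import pickle
from h import *
f=pickle.load(open("top0.pkl","rb"))
def fit(c,o,z):
    P=np.array([ray(f,x/10+o[0]-.45,y/10+o[1]-.45,z)[:2] for x,y in c])
    m=P.mean(0);v=(P[0]+P[3]-P[1]-P[2])/2;w=(P[0]+P[1]-P[2]-P[3])/2   # +y, +x
    yw=np.degrees(np.arctan2(-v[0],v[1]));print(m,"len",np.linalg.norm(v),np.linalg.norm(w),"yaw",yw,np.degrees(np.arctan2(w[1],w[0])))
fit([(130,93),(625,160),(587,442),(85,375)],(190,175),.012)
fit([(130,150),(632,92),(677,388),(165,440)],(360,180),.03)
h=[ray(f,x/10+o-.45,y/10+p-.45,z)[:2] for x,y,o,p,z in((220,288,360,180,.03),(580,245,360,180,.03),(532,290,190,175,.012),(178,245,190,175,.012))]
print(h,(h[0]+h[1])/2)
s=sense();R=s["eef_rot"];print(s["eef_pos"],"tool y yaw",np.degrees(np.arctan2(R[1][1],R[0][1])))
```

```text
[0.50923559 0.34810913] len 0.12167608826734212 0.06901193870961221 yaw -7.605207694193559 -6.514171680503625
[ 0.49580894 -0.06939693] len 0.12132053625155854 0.07020864421820885 yaw 6.2837711551582425 6.38527316774247
[array([ 0.49069798, -0.02631741]), array([ 0.5010622 , -0.11197153]), array([0.50367183, 0.30571639]), array([0.51447979, 0.39134337])] [ 0.49588009 -0.06914447]
[ 0.23647299 -0.46804177  0.23852449] tool y yaw -63.19602006407903
```

```bash
python3 -m inch '[[0,[273,816,-60],[0,0,56]],[0,[273,816,-60],[0,0,56]],[0,[273,816,-60],[0,0,56]],[0,[273,816,-60],[0,0,56]],[0,[273,816,-60],[0,0,56]],[0,[273,816,-60],[0,0,56]],[0,[273,816,-60],[0,0,56]],[0,[273,816,-60],[0,0,56]],[0,[273,816,-60],[0,0,56]],[0,[273,816,-60],[0,0,56]],[0,[273,816,-60],[0,0,56]],[0,[273,816,-60],[0,0,56]],[0,[273,816,-60],[0,0,56]],[0,[273,816,-60],[0,0,56]],[0,[273,816,-100],[0,0,56]],[0,[273,816,-100],[0,0,56]],[0,[273,816,-100],[0,0,56]],[0,[273,816,-100],[0,0,56]]]'
python3 - <<'E'
from h import *
f=grab_frame("wrist");cv2.imwrite("pics/w1.png",f["image"])
import pickle;pickle.dump(f,open("w1.pkl","wb"))
s=sense();R=s["eef_rot"];print(s["joint_positions"],s["eef_pos"],np.degrees(np.arctan2(R[1][1],R[0][1])))
E
```

```text
t: 2.35
eef_pos: [0.5105, 0.3473, 0.1411]
eef_rot: [[0.126, 0.992, 0.002], [0.992, -0.126, 0.001], [0.002, 0.002, -1.0]]
ft_force: [0.4, 0.4, 0.9]
gripper_width: 0.998
gripper_force: 0.0
[ 3.42265348e+01  2.68012577e+01 -4.72137110e+00  5.83214160e+01
  5.88117728e-05  1.31472073e+02] [0.51057284 0.3473311  0.14108078] -7.245643628270706
```

View pics/w1.png

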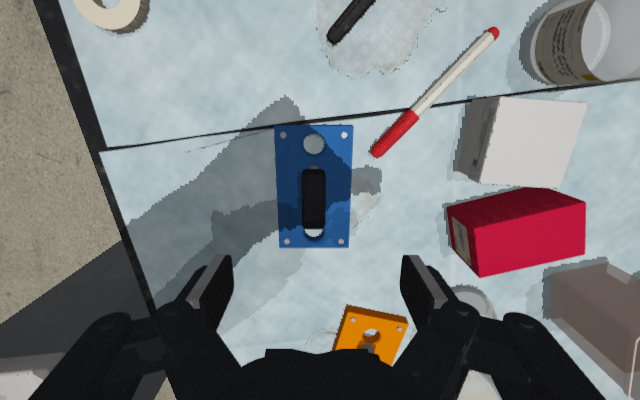

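The wrist view shows plate corners at (275,126), (353,125), (350,247) and (278,248), with the handle top spanning x 302–326 and y 169–228.

Run:
```python
import pickle
from h import *
f=pickle.load(open("w1.pkl","rb"))
P=np.array([ray(f,*p,.012)[:2] for p in((275,126),(353,125),(350,247),(278,248))])
v=(P[0]+P[1]-P[2]-P[3])/2;print(P.mean(0),np.linalg.norm(v),np.degrees(np.arctan2(-v[0],v[1])))
print([ray(f,*p,.048).round(4) for p in((302,170),(326,170),(325,228),(302,228))])
```

```text
[0.5094936  0.34835591] 0.11945133434273979 -7.352230804545432
[array([0.5038, 0.3772, 0.048 ]), array([0.5227, 0.3748, 0.048 ]), array([0.5161, 0.325 , 0.048 ]), array([0.4967, 0.3275, 0.048 ])]
```

Both views agree. I'll descend and grip, then check before lifting.

```bash
python3 -m inch '[[0,[-1,1,-50],[0,0,0]],[0,[-1,1,-90],[0,0,0]],[0,[-1,1,-115],[0,0,0]],[0,[-1,1,-115],[0,0,0]],[0,[-1,1,-115],[0,0,0]],[1,[-1,1,-115],[0,0,0]],[1,[-1,1,-115],[0,0,0]],[1,[-1,1,-115],[0,0,0]],[1,[-1,1,-115],[0,0,0]],[1,[-1,1,-115],[0,0,0]],[1,[-1,1,-115],[0,0,0]],[1,[-1,1,-115],[0,0,0]],[1,[-1,1,-115],[0,0,0]]]'
```

```text
t: 4.03
eef_pos: [0.5087, 0.3487, 0.0248]
eef_rot: [[0.125, 0.992, 0.0], [0.992, -0.125, 0.001], [0.001, -0.0, -1.0]]
ft_force: [-2.5, 0.5, 5.0]
gripper_width: 0.224
gripper_force: 61.2
```

```bash
python3 -m inch '[[1,[0,0,15],[0,0,0]],[1,[0,0,40],[0,0,0]],[1,[0,0,70],[0,0,0]],[1,[0,0,100],[0,0,0]],[1,[0,-10,110],[0,0,0]],[1,[-1,-40,110],[0,0,2]],[1,[-2,-80,110],[0,0,4]],[1,[-4,-120,110],[0,0,6]],[1,[-5,-160,110],[0,0,8]],[1,[-6,-200,110],[0,0,10]],[1,[-7,-240,110],[0,0,12]],[1,[-8,-280,110],[0,0,13]],[1,[-10,-320,110],[0,0,14]],[1,[-11,-360,110],[0,0,14]],[1,[-12,-390,110],[0,0,14]],[1,[-13,-410,110],[0,0,14]],[1,[-13,-418,110],[0,0,14]],[1,[-13,-418,110],[0,0,14]],[1,[-13,-418,110],[0,0,14]],[1,[-13,-418,110],[0,0,14]]]'
python3 - <<'E'
from h import *
import pickle
for n in("top","scene","wrist"):
    f=grab_frame(n);pickle.dump(f,open(n+"2.pkl","wb"));cv2.imwrite(f"pics/{n}2.png",f["image"])
    if n=="scene":
        u,v=map(int,proj(f,(.496,-.069,.08)));print(n,u,v)
        cv2.imwrite("pics/s2.png",cv2.resize(f["image"][v-60:v+60,u-80:u+80],None,fx=5,fy=5,interpolation=cv2.INTER_CUBIC))
s=sense();R=s["eef_rot"];print(s["eef_pos"],np.degrees(np.arctan2(R[1][1],R[0][1])),s["gripper_width"],s["ft_force"])
E
```

```text
t: 6.52
eef_pos: [0.4957, -0.0688, 0.1342]
eef_rot: [[-0.12, 0.993, -0.0], [0.993, 0.12, 0.0], [0.0, -0.0, -1.0]]
ft_force: [-0.0, 0.0, -5.9]
gripper_width: 0.226
gripper_force: 59.8
scene 369 147
[ 0.49580779 -0.06907332  0.13434071] 6.8577724085516065 0.22150032661702063 [-6.20699868e-03 -9.85692463e-02 -6.55897868e+00]
```

View pics/wrist2.png

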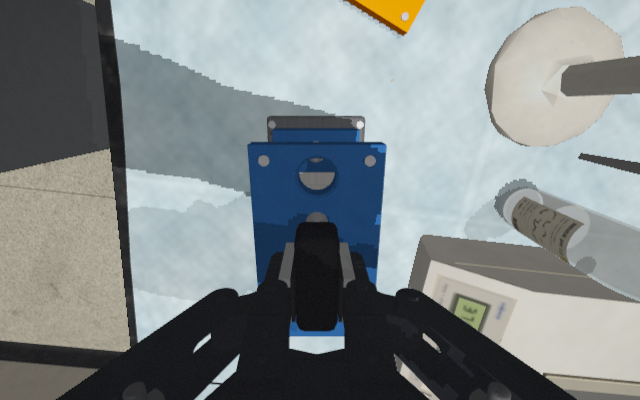

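View pics/s2.png

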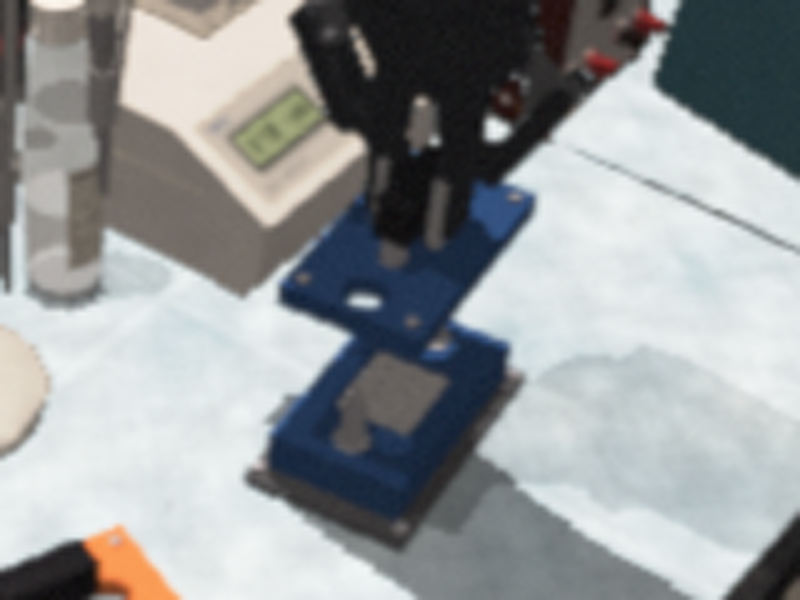

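The wrist view shows the plate's far edge at (248,144)–(386,144), parallel to the base foot's edge at (266,116)–(365,116). The scene view shows the plate level above the base. Next I'll check the numbers.

Run:
```python
import pickle
from h import *
f=pickle.load(open("wrist2.pkl","rb"))
def e(a,b,z,L):
    A,B=ray(f,*a,z)[:2],ray(f,*b,z)[:2];d=(B-A);y=np.degrees(np.arctan2(d[1],d[0]));n=np.array([-d[1],d[0]])/np.linalg.norm(d)
    print(np.linalg.norm(d),"yaw",y,"centre",(A+B)/2-n*L)
e((248,144),(386,144),.1215,.06)
for z in(.004,.01): e((266,116),(365,116),z,.07)
e((272,129),(363,129),.03,.06)
```

```text
0.06901234850799991 yaw 6.905242515932772 centre [ 0.49655854 -0.06890211]
0.08646281976483444 yaw 6.908084055985237 centre [ 0.4957538  -0.07071905]
0.0845019064500619 yaw 6.908084055985236 centre [ 0.49573618 -0.07045441]
0.07265166054750108 yaw 6.906785710201401 centre [ 0.49725035 -0.06937278]
```

```bash
python3 -m inch '[[1,[0,-1,-15],[0,0,0]],[1,[0,-1,-30],[0,0,0]],[1,[0,-1,-42],[0,0,0]],[1,[0,-1,-50],[0,0,0]],[1,[0,-1,-56],[0,0,0]],[1,[0,-1,-62],[0,0,0]],[1,[0,-1,-66],[0,0,0]],[1,[0,-1,-66],[0,0,0]]]'
```

```text
t: 7.68
eef_pos: [0.4956, -0.0706, 0.0681]
eef_rot: [[-0.118, 0.993, -0.0], [0.993, 0.118, 0.0], [0.0, -0.0, -1.0]]
ft_force: [0.5, 0.5, -5.4]
gripper_width: 0.221
gripper_force: 59.8
```

Nothing has touched and the plate is on the tapers. Now the rest of the way down in small steps.

```bash
python3 -m inch '[[1,[0,0,-3],[0,0,0]],[1,[0,0,-6],[0,0,0]],[1,[0,0,-9],[0,0,0]],[1,[0,0,-11],[0,0,0]],[1,[0,0,-12],[0,0,0]],[1,[0,0,-13],[0,0,0]],[1,[0,0,-13],[0,0,0]],[1,[0,0,-13],[0,0,0]]]'
```

```text
t: 8.68
eef_pos: [0.4958, -0.0706, 0.0554]
eef_rot: [[-0.118, 0.993, 0.0], [0.993, 0.118, -0.0], [-0.0, 0.0, -1.0]]
ft_force: [0.4, 0.8, -6.0]
gripper_width: 0.226
gripper_force: 59.8
```

```bash
python3 -m inch '[[1,[0,0,-0.5],[0,0,0]],[1,[0,0,-1],[0,0,0]],[1,[0,0,-1],[0,0,0]],[1,[0,0,-1],[0,0,0]]]'
```

```text
t: 9.18
eef_pos: [0.4959, -0.0706, 0.0548]
eef_rot: [[-0.119, 0.993, 0.001], [0.993, 0.119, -0.0], [-0.0, 0.001, -1.0]]
ft_force: [-2.8, 0.7, 3.4]
gripper_width: 0.227
gripper_force: 60.9
```

The upward force of 3.4 N at the expected height means the plate is seated. Opening the gripper and backing off upward.

```bash
python3 -m inch '[[0,[0,0,0],[0,0,0]],[0,[0,0,0],[0,0,0]],[0,[0,0,0],[0,0,0]],[0,[0,0,0],[0,0,0]],[0,[0,0,0],[0,0,0]],[0,[0,0,0],[0,0,0]],[0,[0,0,0],[0,0,0]],[0,[0,0,0],[0,0,0]],[0,[0,0,20],[0,0,0]],[0,[0,0,50],[0,0,0]],[0,[0,0,90],[0,0,0]],[0,[-20,0,120],[0,0,0]],[0,[-50,-50,130],[0,0,0]],[0,[-80,-110,140],[0,0,0]],[0,[-80,-150,140],[0,0,0]],[0,[-80,-150,140],[0,0,0]],[0,[-80,-150,140],[0,0,0]]]'
python3 - <<'E'
from h import *
f=grab_frame("scene");g=f["image"];u,v=map(int,proj(f,(.496,-.03,.03)))
cv2.imwrite("pics/s3.png",cv2.resize(g[v-60:v+60,u-80:u+80],None,fx=5,fy=5,interpolation=cv2.INTER_CUBIC));print(sense()["t"])
E
```

```text
t: 11.3
eef_pos: [0.4154, -0.2202, 0.1941]
eef_rot: [[-0.118, 0.993, -0.001], [0.993, 0.118, 0.001], [0.001, -0.001, -1.0]]
ft_force: [0.4, -0.5, -0.7]
gripper_width: 0.999
gripper_force: 0.0
11.35
```

View pics/s3.png

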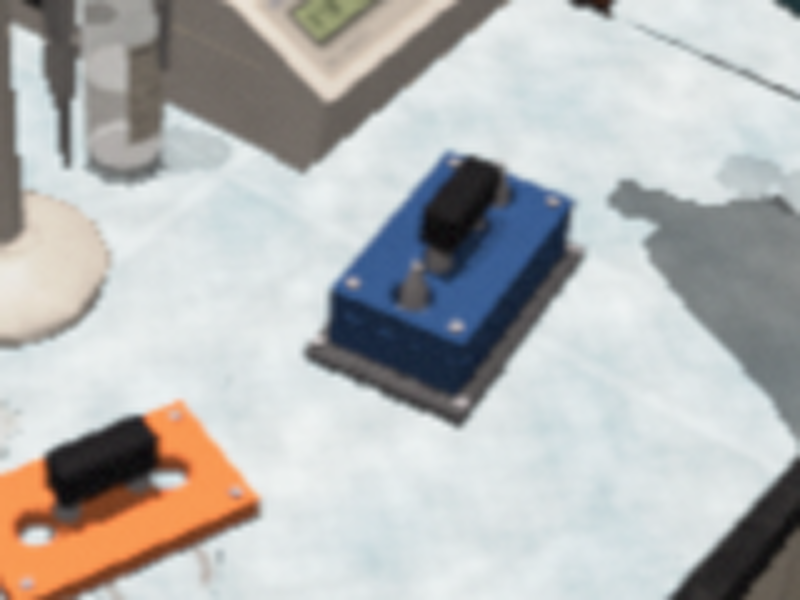

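The blue plate sits flush on the base, with the near pin through its hole at about (413,290). The orange plate has not moved, and the gripper is clear.

```bash
python3 -c "
from station import *
print(close_job())"
```

```text
the job is handed in; nothing more can be done
None
```

The blue mould is closed: its top plate was lowered by hand over both pins, sits flush and is released; the orange plate was left alone, and I handed the job in at about 11 s (no verdict was returned).

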